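Hold the light box shutter half open

TASK

The grey light box for checking phone cameras must give half light. Pull the red lock cap on it fully up, while the shutter is still shut, so that it stays up; then slide the sprung shutter by its yellow grip to half of its travel, where the red pointer meets the long red mark, and hold it there, without ever pulling it all the way open. Finish while still holding the yellow grip (let go and the shutter springs shut), and leave the screw jar, loupe and circuit board where they are.

Things in the scene. Friction and masses are not known exactly. Their poses are not given: they have to be found in the camera images.
- light_box: Grey box 150 (x) x 180 (y) x 60 mm high, fixed to the desk. Origin: centre of its underside; z up. It carries on its top the shutter (window, two aluminium rails 6 mm high along y) and, on its +x half, the lock cap. The shutter opens along the box's +y.
- shutter_travel (a joint): Travel of the dark steel shutter along the box's +y, in m: 0 shut, 0.025 half open, 0.050 fully open. A spring pulls it shut: 2 N when shut, 6 N at half, 10 N fully open (160 N/m); let go, it springs shut. It cannot move more than about 3 mm until the lock cap is raised by at least 5 mm. The yellow grip moves with it.
- shutter: Dark steel blade with a yellow upright grip on it, 30 (box x) x 12 (box y) mm, from the blade to 98 mm above the desk. Origin: blade centre, 60 mm above the desk, axes as the box; the grip stands 20 mm from it to +y, shut at (-20, -10) mm in the box frame, with a thin red pointer to the box's -x. Nothing else within 45 mm of the grip along the slide stands over 8 mm above the box top.
- grip_top (a point): Centre of the top face of the yellow grip, 98 mm above the desk.
- lock_cap (a joint): Height by which the red lock cap is pulled up, in m: 0 locked, 0.018 fully up (stop). It moves straight up on a friction fit of about 3 N and stays where it is left.
- cap_top (a point): Centre of the top of the red lock cap, a ribbed upright cylinder 24 mm in diameter and 24 mm tall at (40, -38.5) mm in the box frame; its top is 98 mm above the desk when down, its underside 74 mm, just above a small steel bridge whose top is 72 mm above the desk.
- screw_jar: White jar with black lid, 42 mm in diameter, 46 mm tall, loose, bystander beside the box; origin: centre of its underside.
- loupe: Black waisted eye loupe, 35 mm in diameter, 28 mm tall, loose, bystander beside the box; origin: centre of its underside.
- logic_board: Small dark circuit board 58 x 50 x 8 mm, lying loose on the desk behind the box, bystander; origin: centre of its underside.
- half_mark (a point): The long red mark on the box top, at (-67, 15) mm in the box frame, middle of a scale of five marks 12.5 mm apart; the pointer on the yellow grip stands level with it along the box's y at half travel.

How it is judged:
By the outcome, as a careful person would: the job done as asked, in the order asked, and still so for the second after the job is handed in, while the arm keeps its last pose, push and grip.
It also fails if it takes over 35 s, if anything falls off the work surface, if the arm or the gripper's body presses on something with over 40 N, if the wrist force passes 120 N, or if a joint passes its speed limit or range.

ROBOT

A 6-joint arm with a two-finger parallel gripper is mounted at the origin on a cart in front of the work surface, level with it; the furniture and walls round the work are solid. World frame = base frame: x ahead of the robot, y to its left, z up, the work surface at z = 0. Lengths are in m, angles in rad, forces in N, time in s.
With the tool pointing down it reaches from about 0.425 to 0.95 m from the base axis. Payload 3.5 kg.
Tool frame: the origin (TCP) lies between the finger pads; the fingertips stand 19 mm ahead of it and the grasp point (between the pads) is the TCP (ctrl.nose_length is the distance from the TCP to the fingertips, in m); z points along the fingers, y is the line along which they close (so a half turn about z gives the same grasp; the last joint's range is limited). The gripper opens to 85 mm and grips with 20 to 120 N. Pads are 22 mm wide; open, the fingers measure 114 mm over their backs; the gripper's body (76 mm by 85 mm) begins 54 mm behind the grasp point. The pads swing forward as they close: fully open they stand 13 mm farther back than shut.
Start: joints at [-1.398, 0.286, 1.577, -0, 1.279, -0.15], TCP at [0.214, -0.64, 0.221] pointing down, gripper open.
Joint ranges: [-2.77, 2.77], [-0.9, 2.22], [0.21, 2.48], [-1.53, 4.67], [0.24, 2.81], [-2.84, 2.84]. Speed limits (rad/s): [2.79, 2.79, 3.14, 3.14, 3.14, 3.14].

INTERFACE

Orientations are given as a unit quaternion [x, y, z, w].
In Python, from plant import ctrl gives the robot as it stands.
- The arm moves only by the tool apply_moves, never from a script. Its argument "series" is a list of rows, each a list of 6 numbers: the shift along the world's x, y, z scaled (see below), then the turn, a rotation vector about the world's x, y, z scaled (see below). A call has 1 to 20 rows; each row is the pose to reach, as a shift and turn from the pose commanded when the call began; what a row does not reach only later rows make up. The controller multiplies each number of a shift by 0.8 m and each number of a turn by 45 degrees. A row lasts 1/8 s, in which the tool goes at most 62.5 mm and 10.7 degrees, less where a joint would pass 70% of its speed; a pose out of reach is approached as far as the arm can. A call with a number of a shift or a turn outside -1 to 1 is refused whole. A call with a gripper value outside its range is refused whole. "jaw" is the opening, from 0 (shut) to 1 (fully open), set as the call begins (left out, the last holds). The fingers move at their own pace and stop on an object; "squeeze" is the grip in N (left out, the last holds). Time passes only in rows, so rows that repeat a pose let the fingers close. It gives the time, the measured TCP pose, the force, the opening and the grip force at its end, in the units of the state.
- ctrl.get_state(): the state, without advancing time (a new reading comes with each control period).
- ctrl.read_camera(name): name is "scene" or "side" or "wrist"; returns the picture (400x640x3 uint8, red, green, blue); there is no depth.
- ctrl.get_calibration(name): a dict with "fx", "fy", "cx", "cy" (pixels), "dist_coeffs" ([k1, k2, p1, p2, k3] as OpenCV has them; the pictures are not rectified), "xyz" and "orientation" of the camera in the world; the wrist camera has in their place "hand_eye" (4x4, takes a point from camera to tool coordinates, whose origin is the TCP and whose axes are the flange's). Camera axes: x right, y up, looking along -z (the intrinsics and any distortion apply to the point x, -y, -z); pixel columns grow to the right and rows downward; lengths in m; the calibration is good to about 2 mm. A picture is of the moment at which its call begins: read the wrist's pose just before it. get_calibration takes no time and is no camera call.
- ctrl.sign_off(): hands the job in; it is judged then, once.
Trained networks look in the newest picture that a camera, given by its name, has taken for a name from the list of things; names that differ only in an ending like _2 or _b are one class to them, and where a whole thing is asked for, a point or a joint stands for the part that bears it (a point fixed in the world has none). Each returns a list of dicts, best first, with "p" (0 to 1); they miss things now and then, are a little off and sometimes report something else, mostly with a low value. They report only what shows in the picture. A call takes as long as a camera call.
- ctrl.boxes_of(thing, camera): "xy" ([column, row] as shares, 0 to 1, of the picture: columns of its width, rows of its height, amid what is visible of it).
- ctrl.silhouettes(thing, camera): "pixels" (400x640 bool, what is visible of it) and "xy" ([column, row] as shares, 0 to 1, of the picture: columns of its width, rows of its height, amid what is visible of it).
The state is a dict: "time": time; "qpos": joint angles; "dq": joint speeds; "joint_efforts": joint torques, N m; "eef_pos": TCP position; "tcp_rot": TCP orientation; "contact_force": force on the tool from outside, world axes, zero at the start; "wrist_torque": the same for the moment, N m; "opening": opening from 0.0 (shut) to 1.0 (fully open); "finger_force": force on a finger pad.
Only numpy, scipy, OpenCV 4.12 (cv2) and the standard library are available. Lean on these libraries where they do the work, as an engineer would, in place of code of your own. Each camera call takes 0.05 s, during which the arm holds its last target. There are 200 camera calls.

## Working session

There is one attempt and no reset: what is moved stays moved. The work goes in short steps, Python scripts to look and compute and a tool call to move; the robot and the scene stay as the last step left them, time stands still between calls to the robot, and variables do not carry over. Pictures are saved under pics/ and viewed, at most 10 in all, crops included, and the job is handed in when it is done.

Besides the shell and the picture viewer there is one more tool, called after "Emit:" as name(argument=value, ...), one argument or row to a line, values as JSON. apply_moves: Moves the arm, as the interface text tells. Shifts and turns lie within -1 to 1; 1 stands for 0.8 m of shift or 45 degrees of turn. Its arguments: {"type":"object","properties":{"series":{"type":"array"},"jaw":{"type":"number"},"squeeze":{"type":"number"}},"required":["series"]}

```bash
mkdir -p pics; ls; cat > h.py <<'E'
import numpy as np, cv2
from scipy.spatial.transform import Rotation as R
from plant import ctrl
def cam(name):
    c=ctrl.get_calibration(name); K=np.array([[c['fx'],0,c['cx']],[0,c['fy'],c['cy']],[0,0,1.]]); d=np.array(c['dist_coeffs'],float)
    if 'hand_eye' in c:
        s=ctrl.get_state(); T=np.eye(4); T[:3,:3]=R.from_quat(s['tcp_rot']).as_matrix(); T[:3,3]=s['eef_pos']; T=T@np.array(c['hand_eye'])
        return K,d,T[:3,:3],T[:3,3]
    return K,d,R.from_quat(c['orientation']).as_matrix(),np.array(c['xyz'])
def ray(C,px):
    K,d,Rm,t=C; u=cv2.undistortPoints(np.array([[px]],float),K,d)[0,0]
    return t,Rm@np.array([u[0],-u[1],-1.])
def onz(C,px,z):
    t,v=ray(C,px); return t+v*(z-t[2])/v[2]
def proj(C,P):
    K,d,Rm,t=C; q=(np.atleast_2d(P)-t)@Rm; q=q*[1,-1,-1]
    return cv2.projectPoints(q,np.zeros(3),np.zeros(3),K,d)[0][:,0]
def save(name,fn,img=None):
    im=ctrl.read_camera(name) if img is None else img; cv2.imwrite('pics/'+fn,im[:,:,::-1]); return im
E
python3 - <<'E'
from h import *
np.set_printoptions(precision=3,suppress=True)
for n in ['scene','side']:
    C=cam(n); save(n,n+'1.png'); print(n,C[3],C[2][:,2])
    for th in ['light_box','grip_top','cap_top','shutter','lock_cap','screw_jar','loupe','logic_board','half_mark']:
        try: b=ctrl.boxes_of(th,n)[:2]
        except Exception as e: print(th,e); continue
        for o in b: 
            px=np.array(o['xy'])*[640,400]; print(th,round(o['p'],2),px,onz(C,px,0.06))
print(ctrl.get_state())
E
```

```text
pics
scene [ 1.014 -0.381  0.735] [ 0.521 -0.33   0.787]
light_box 0.97 [260.48 192.52] [ 0.506 -0.174  0.06 ]
grip_top 0.8 [245.824 177.32 ] [ 0.455 -0.18   0.06 ]
cap_top 0.77 [234.88 192.32] [ 0.478 -0.216  0.06 ]
shutter 0.63 [239.808 177.8  ] [ 0.45  -0.191  0.06 ]
lock_cap 0.54 [235.008 192.   ] [ 0.478 -0.216  0.06 ]
screw_jar 0.56 [328.512 187.92 ] [ 0.567 -0.055  0.06 ]
loupe 0.82 [192.128 195.68 ] [ 0.441 -0.292  0.06 ]
logic_board 0.73 [268.096 260.8  ] [ 0.648 -0.236  0.06 ]
side [ 0.423 -1.08   0.463] [-0.121 -0.928  0.353]
light_box 0.87 [288.128 239.6  ] [ 0.481 -0.239  0.06 ]
grip_top 0.75 [274.88 227.  ] [ 0.458 -0.171  0.06 ]
cap_top 0.58 [295.296 223.2  ] [ 0.504 -0.158  0.06 ]
shutter 0.6 [274.816 226.6  ] [ 0.458 -0.168  0.06 ]
shutter 0.49 [285.632 238.92 ] [ 0.476 -0.235  0.06 ]
lock_cap 0.62 [296.576 221.6  ] [ 0.508 -0.15   0.06 ]
loupe 0.57 [252.416 274.6  ] [ 0.406 -0.37   0.06 ]
logic_board 0.73 [348.992 257.   ] [ 0.587 -0.335  0.06 ]
half_mark 0.98 [285.696 239.2  ] [ 0.476 -0.236  0.06 ]
{'time': 1.0, 'qpos': array([-1.398,  0.286,  1.577,  0.   ,  1.279, -0.15 ]), 'dq': array([ 0.001, -0.   , -0.001,  0.002, -0.   ,  0.001]), 'joint_efforts': array([  0.001, -40.597, -29.294,  -0.   ,   0.001,   0.   ]), 'eef_pos': array([ 0.214, -0.64 ,  0.221]), 'tcp_rot': array([ 0.987,  0.161,  0.   , -0.   ]), 'contact_force': array([-0.437, -0.157,  0.121]), 'wrist_torque': array([-0.006,  0.067,  0.028]), 'finger_force': 0.0, 'opening': 0.9996847662028949}
```

```bash
python3 - <<'E'
import cv2
a=cv2.imread('pics/scene1.png')[120:300,150:370]; b=cv2.imread('pics/side1.png')[160:340,190:410]
cv2.imwrite('pics/c1.png',cv2.resize(cv2.hconcat([a,b]),(800,327),interpolation=cv2.INTER_CUBIC))
E
```

```text
(no output)
```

View pics/c1.png

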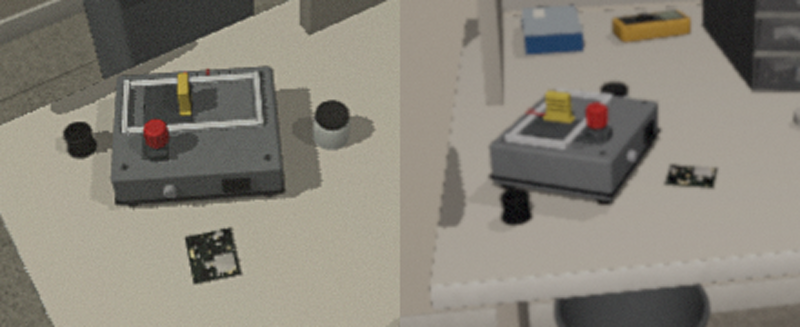

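View pics/scene1.png

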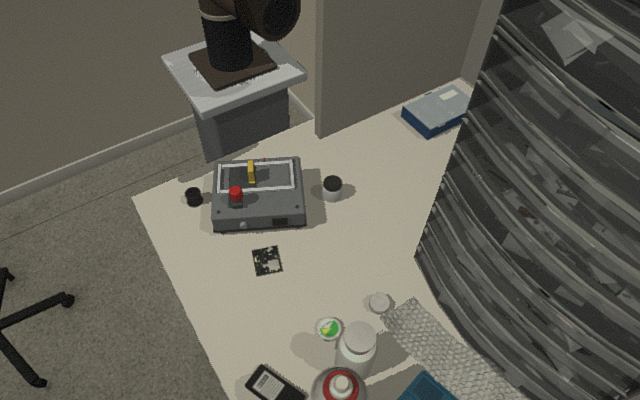

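Scene picture: the box is near px (258,193), red cap at (235,193), yellow grip at about (251,172), jar at (333,187) and loupe at (194,197). Box +y points right in this image. Next I'll triangulate the coloured parts and estimate the yaw.

```bash
cat >> h.py <<'E'
def mask(im,col):
    h=cv2.cvtColor(im,cv2.COLOR_RGB2HSV).astype(int); H,S,V=h[...,0],h[...,1],h[...,2]
    m=((H>20)&(H<33) if col=='y' else (H<7)|(H>173))&(S>140)&(V>60)
    return m
def blob(im,col,near,r=40):
    m=mask(im,col).astype(np.uint8); n,l,st,ce=cv2.connectedComponentsWithStats(m)
    ok=[i for i in range(1,n) if np.hypot(*(ce[i]-near))<r]; i=max(ok,key=lambda i:st[i,4]); return ce[i],st[i]
def tri(rs):
    A=0;b=0
    for t,v in rs:
        v=v/np.linalg.norm(v); P=np.eye(3)-np.outer(v,v); A=A+P; b=b+P@t
    return np.linalg.solve(A,b)
E
python3 - <<'E'
from h import *
np.set_printoptions(precision=3,suppress=True)
rs={'y':[],'r':[]}
for n,ny,nr in [('scene',(251,172),(235,193)),('side',(276,220),(297,222))]:
    im=cv2.imread(f'pics/{n}1.png')[:,:,::-1].copy(); C=cam(n)
    for c,p in (('y',ny),('r',nr)):
        ce,st=blob(im,c,np.array(p),25); print(n,c,ce,st); rs[c].append(ray(C,ce))
y,r=tri(rs['y']),tri(rs['r']); print(y,r)
d=(r-y)[:2]; print('yaw',np.degrees(np.arctan2(d[1],d[0])-np.arctan2(-28.5,60)),np.hypot(*d))
c=ctrl.get_calibration('wrist'); print(np.array(c['hand_eye']),c['fx'])
E
```

```text
scene y [250.69  171.722] [248 160   7  24 126]
scene r [235.269 193.205] [229 186  14  16 171]
side y [276.807 218.958] [269 211  16  16 192]
side r [297.886 223.55 ] [292 217  12  14 140]
[ 0.463 -0.171  0.079] [ 0.503 -0.224  0.088]
yaw -27.174989040062393 0.06623106368633729
[[-0.001  0.958  0.286  0.073]
 [ 1.     0.001 -0.     0.   ]
 [-0.     0.286 -0.958 -0.152]
 [ 0.     0.     0.     1.   ]] 359.827652421054
```

Emit:
apply_moves(
  series=[
    [0.034, 0.055, 0, 0, 0, -0.1],
    [0.067, 0.11, 0, 0, 0, -0.2],
    [0.101, 0.166, 0, 0, 0, -0.3],
    [0.134, 0.221, 0, 0, 0, -0.4],
    [0.168, 0.276, 0, 0, 0, -0.5],
    [0.202, 0.332, 0, 0, 0, -0.6],
    [0.235, 0.387, -0.01, 0, 0, -0.7],
    [0.269, 0.442, -0.02, 0, 0, -0.8],
    [0.302, 0.497, -0.02, 0, 0, -0.9],
    [0.336, 0.552, -0.02, 0, 0, -1],
    [0.336, 0.552, -0.02, 0, 0, -1],
    [0.336, 0.552, -0.02, 0, 0, -1],
    [0.336, 0.552, -0.02, 0, 0, -1],
  ],
  jaw=1,
)

```text
time: 2.62
eef_pos: [0.4825, -0.1996, 0.2052]
tcp_rot: [0.973, -0.23, 0.0, 0.0]
contact_force: [0.2, -0.1, -0.1]
opening: 0.998
finger_force: 0.0
```

```bash
python3 - <<'E'
from h import *
np.set_printoptions(precision=4,suppress=True)
s=ctrl.get_state(); print(s['time'],s['eef_pos'],R.from_quat(s['tcp_rot']).as_matrix(),s['qpos'])
C=cam('wrist'); im=save('wrist','w1.png'); np.savez('w1.npz',K=C[0],d=C[1],R=C[2],t=C[3])
for th in ['grip_top','cap_top','half_mark','light_box']:
    for o in ctrl.boxes_of(th,'wrist')[:2]:
        px=np.array(o['xy'])*[640,400]; print(th,o['p'],px,onz(C,px,.098))
print(proj(C,[[0.463,-0.171,0.098],[0.503,-0.224,0.098]]))
E
```

```text
2.625 [ 0.4825 -0.1996  0.2052] [[ 0.8943 -0.4476 -0.    ]
 [-0.4476 -0.8943 -0.0003]
 [ 0.0001  0.0003 -1.    ]] [-0.5866 -0.0392  1.9649 -0.0003  1.2157  1.4484]
grip_top 0.72 [320.896 213.08 ] [ 0.4682 -0.1932  0.098 ]
cap_top 0.71 [334.272 150.   ] [ 0.507  -0.2234  0.098 ]
cap_top 0.4 [288.704 180.   ] [ 0.5021 -0.1834  0.098 ]
half_mark 0.95 [289.984 177.6  ] [ 0.5033 -0.1851  0.098 ]
light_box 0.89 [289.728 185.   ] [ 0.4984 -0.1823  0.098 ]
[[298.3344 230.9576]
 [337.4147 154.5685]]
```

View pics/w1.png

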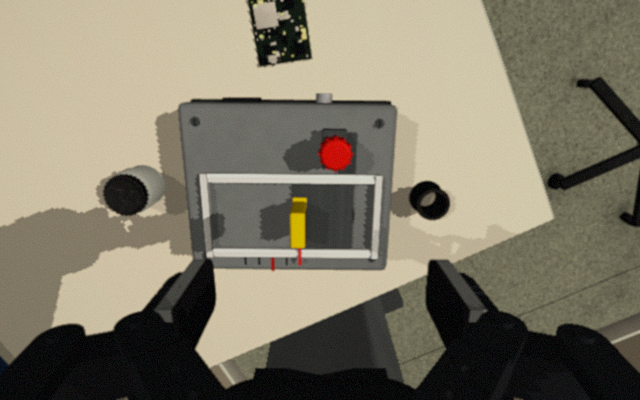

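Wrist picture: box top corners near (183,104), (394,104), (196,268), (385,268). Cap top is centred at about (336,153), and the grip's bright top face spans x 292–305, y 208–248. The long red mark is at (273,264) and the pointer at about (300,257). Next is a fit of the box pose.

```bash
python3 - <<'E'
from h import *
from scipy.optimize import least_squares
np.set_printoptions(precision=4,suppress=True)
z=np.load('w1.npz'); C=(z['K'],z['d'],z['R'],z['t'])
im=cv2.imread('pics/w1.png')[:,:,::-1].copy()
print('red',blob(im,'r',np.array([336,153]),20), 'mark',blob(im,'r',np.array([273,264]),8))
hsv=cv2.cvtColor(im,cv2.COLOR_RGB2HSV); m=mask(im,'y')
print([(r,int(m[r,285:312].sum()),int(np.median(hsv[r,285:312,2][m[r,285:312]])) if m[r,285:312].any() else 0) for r in range(192,254,2)])
my=m.copy(); my[:208]=0; my[:,:285]=0; my[:,312:]=0; ys,xs=np.nonzero(my&(hsv[...,2]>150)); print('grip top px',xs.min(),xs.max(),ys.min(),ys.max(),xs.mean(),ys.mean())
g=cv2.cvtColor(im,cv2.COLOR_RGB2GRAY)
for r in (140,160): print(r,list(g[r,176:200]),list(g[r,380:404]))
for r in (215,240): print(r,list(g[r,180:202]),list(g[r,375:398]))
E
python3 - <<'E'
import cv2
a=cv2.imread('pics/w1.png')[95:280,170:410]
cv2.imwrite('pics/c2.png',cv2.resize(a,(768,592),interpolation=cv2.INTER_CUBIC))
E
```

```text
red (array([335.1987, 152.9425]), array([318, 135,  36,  37, 956], dtype=int32)) mark (array([272.3171, 263.6585]), array([271, 258,   4,  12,  41], dtype=int32))
[(192, 0, 0), (194, 0, 0), (196, 0, 0), (198, 15, 196), (200, 15, 202), (202, 15, 119), (204, 15, 102), (206, 15, 103), (208, 16, 103), (210, 16, 100), (212, 16, 129), (214, 16, 203), (216, 17, 210), (218, 17, 209), (220, 17, 209), (222, 16, 210), (224, 16, 210), (226, 17, 209), (228, 16, 209), (230, 16, 209), (232, 16, 208), (234, 16, 209), (236, 16, 209), (238, 16, 208), (240, 16, 210), (242, 16, 208), (244, 16, 209), (246, 16, 205), (248, 2, 139), (250, 0, 0), (252, 0, 0)]
grip top px 290 304 213 247 297.3380281690141 229.80080482897384
140 [np.uint8(120), np.uint8(123), np.uint8(122), np.uint8(119), np.uint8(104), np.uint8(86), np.uint8(84), np.uint8(95), np.uint8(106), np.uint8(107), np.uint8(113), np.uint8(109), np.uint8(107), np.uint8(109), np.uint8(108), np.uint8(111), np.uint8(106), np.uint8(108), np.uint8(105), np.uint8(103), np.uint8(110), np.uint8(106), np.uint8(105), np.uint8(107)] [np.uint8(109), np.uint8(110)
[... 1684 characters left out ...]
8(154), np.uint8(126), np.uint8(103)]
240 [np.uint8(123), np.uint8(119), np.uint8(124), np.uint8(123), np.uint8(123), np.uint8(124), np.uint8(115), np.uint8(121), np.uint8(123), np.uint8(118), np.uint8(112), np.uint8(80), np.uint8(61), np.uint8(64), np.uint8(60), np.uint8(64), np.uint8(57), np.uint8(63), np.uint8(62), np.uint8(65), np.uint8(62), np.uint8(59)] [np.uint8(169), np.uint8(178), np.uint8(176), np.uint8(152), np.uint8(113), np.uint8(86), np.uint8(86), np.uint8(91), np.uint8(90), np.uint8(91), np.uint8(89), np.uint8(91), np.uint8(101), np.uint8(138), np.uint8(169), np.uint8(179), np.uint8(175), np.uint8(173), np.uint8(179), np.uint8(174), np.uint8(178), np.uint8(178), np.uint8(176)]
```

View pics/c2.png

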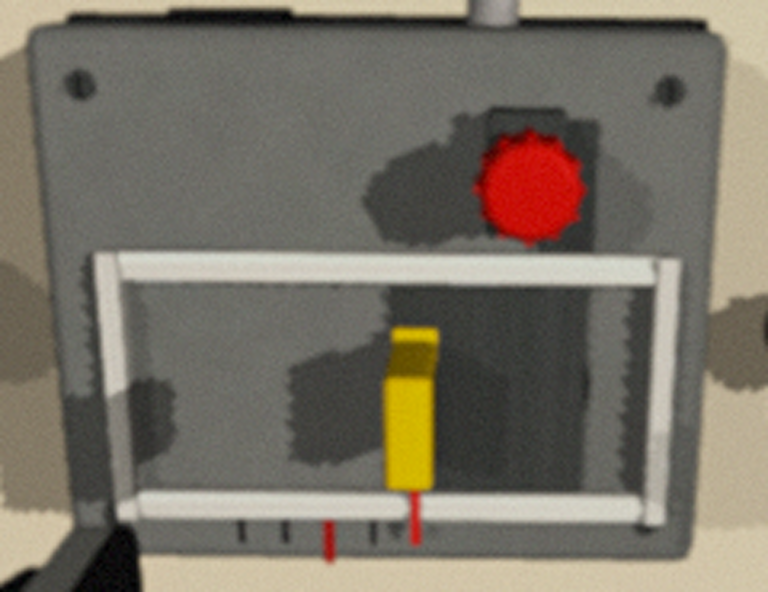

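```bash
python3 - <<'E'
from h import *
from scipy.optimize import least_squares
np.set_printoptions(precision=4,suppress=True)
z=np.load('w1.npz'); C=(z['K'],z['d'],z['R'],z['t'])
P=[((335.5,152.7),.098,40,-38.5),((297.6,230.2),.098,-20,-10),((272.8,263.8),.060,-67,15)]
P+=[((x,r),.06,None,90) for x,r in [(180.5,140),(183,160),(187.8,215)]]
P+=[((x,r),.06,None,-90) for x,r in [(394.8,140),(393.3,160),(389.3,215),(387.8,240)]]
P+=[((c,268.5),.06,-75,None) for c in (250,340)]+[((c,103.5),.06,75,None) for c in (240,300)]
W=[onz(C,p[0],p[1])[:2] for p in P]
def f(q,full=False):
    c,s=np.cos(q[2]),np.sin(q[2]); e=[]
    for w,p in zip(W,P):
        d=w-q[:2]; l=np.array([c*d[0]+s*d[1],-s*d[0]+c*d[1]])*1000
        for k in (0,1):
            if p[2+k] is not None: e.append(l[k]-p[2+k])
    return np.array(e)
r=least_squares(f,[.49,-.18,-.47],loss='soft_l1'); q=r.x; print(q[:2],np.degrees(q[2])); print(f(q))
c,s=np.cos(q[2]),np.sin(q[2]); M=np.array([[c,-s],[s,c]])
for n,l in (('cap',(.04,-.0385)),('grip',(-.02,-.01)),('grip half',(-.02,.015)),('25y',(0,.025))): print(n,M@l+(0 if n=='25y' else q[:2]))
print('direct cap',W[0],'grip',W[1])
st=ctrl.get_state(); T=R.from_quat(st['tcp_rot']).as_matrix(); print('tool x yaw',np.degrees(np.arctan2(T[1,0],T[0,0])),st['eef_pos'],st['time'],ctrl.nose_length)
E
```

```text
[ 0.4863 -0.1705] -26.93305947477801
[ 0.4713 -0.1835  0.0704 -0.4045 -1.0538  0.1584 -2.1892 -2.5588 -1.7271
  0.9272  1.1324  1.5806  1.4927  2.051   2.4969 -1.4173 -1.2513]
cap [ 0.5045 -0.223 ]
grip [ 0.4639 -0.1704]
grip half [ 0.4753 -0.1481]
25y [0.0113 0.0223]
direct cap [ 0.5049 -0.2234] grip [ 0.4638 -0.1708]
tool x yaw -26.58075178251721 [ 0.4826 -0.1992  0.2051] 2.875 0.019
```

Emit:
apply_moves(
  series=[
    [0.028, -0.03, 0, 0, 0, 0],
    [0.028, -0.03, -0.03, 0, 0, 0],
    [0.028, -0.03, -0.07, 0, 0, 0],
    [0.028, -0.03, -0.11, 0, 0, 0],
    [0.028, -0.03, -0.13, 0, 0, 0],
    [0.028, -0.03, -0.1375, 0, 0, 0],
    [0.028, -0.03, -0.1375, 0, 0, 0],
    [0.028, -0.03, -0.1375, 0, 0, 0],
  ],
  jaw=0.6,
  squeeze=30,
)

```text
time: 3.88
eef_pos: [0.5062, -0.2231, 0.0966]
tcp_rot: [0.973, -0.229, 0.001, 0.0]
contact_force: [-0.6, -0.4, 0.5]
opening: 0.598
finger_force: 0.0
```

Emit:
apply_moves(
  series=[
    [0, 0, 0, 0, 0, 0],
    [0, 0, 0, 0, 0, 0],
    [0, 0, 0, 0, 0, 0],
    [0, 0, 0, 0, 0, 0],
    [0, 0, 0, 0, 0, 0],
    [0, 0, 0, 0, 0, 0],
  ],
  jaw=0,
  squeeze=30,
)

```text
time: 4.62
eef_pos: [0.5053, -0.2225, 0.0951]
tcp_rot: [0.973, -0.229, -0.0, -0.0]
contact_force: [-0.1, -0.1, 0.3]
opening: -0.004
finger_force: 0.0
```

The jaw closed fully and nothing was held, so I'll look before doing anything else.

```bash
python3 - <<'E'
from h import *
im=save('wrist','w2.png'); im2=save('side','s2.png'); s=ctrl.get_state(); print(s['eef_pos'],s['opening'],s['contact_force'])
C=cam('wrist'); print(proj(C,[[.5045,-.223,.098]]))
a=im[:,120:520]; b=cv2.resize(im2[130:290,220:380],(400,400),interpolation=cv2.INTER_CUBIC); cv2.imwrite('pics/c3.png',cv2.hconcat([a,b])[:,:,::-1])
E
```

```text
[ 0.50532437 -0.22251973  0.09508357] 0.005816258051782886 [-0.08631    -0.13482727  0.43529155]
[[321.82108339 260.00044465]]
```

View pics/c3.png

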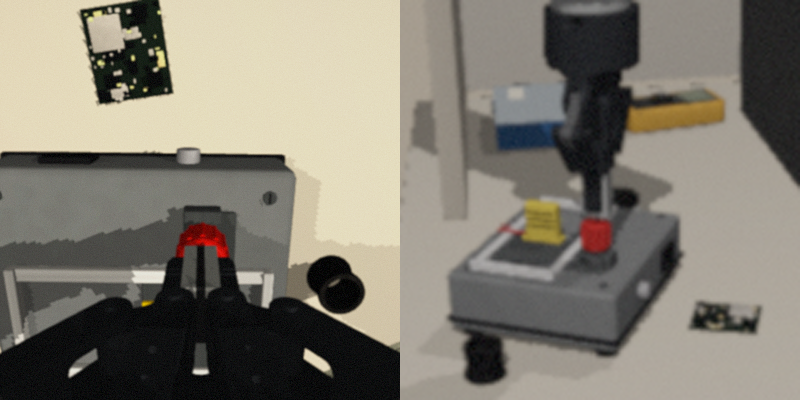

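Side view (right half): the closed fingers appear to end at the cap's top, around crop (597,215). Wrist view: the fingers sit over the red cap at crop (202,240). I'll project the tool points into the pictures to see how far off the fingers are.

```bash
python3 - <<'E'
from h import *
np.set_printoptions(precision=4,suppress=True)
C=cam('side'); s=ctrl.get_state(); p=s['eef_pos']; im=ctrl.read_camera('side')
pts=np.array([p+[0,0,-.019],p,p+[0,0,.02],[.5045,-.223,.098],[.5045,-.223,.074],[.4639,-.1704,.098]])
print('crop px',(proj(C,pts)-[220,130])*2.5+[400,0]); print(p,s['time'],s['contact_force'])
ce,st=blob(im,'r',np.array([297,222]),25); print('red',(ce-[220,130])*2.5+[400,0],st)
old=cv2.imread('pics/side1.png')[:,:,::-1].copy(); print('red before',blob(old,'r',np.array([297,222]),25),'now',ce)
a=im[180:245,260:330]; cv2.imwrite('pics/c4.png',cv2.hconcat([cv2.resize(x[180:245,260:330],(390,362),interpolation=cv2.INTER_CUBIC) for x in (old,im)])[:,:,::-1])
E
```

```text
crop px [[597.2287 245.7063]
 [596.4991 224.6367]
 [595.7211 202.1237]
 [595.4529 221.673 ]
 [596.3837 248.3085]
 [541.9909 201.5465]]
[ 0.5053 -0.2225  0.0951] 4.725 [-0.0863 -0.1348  0.4353]
red [594.5404 234.4853] [292 218  12  13 136]
red before (array([297.8857, 223.55  ]), array([292, 217,  12,  14, 140], dtype=int32)) now [297.8162 223.7941]
```

View pics/c4.png

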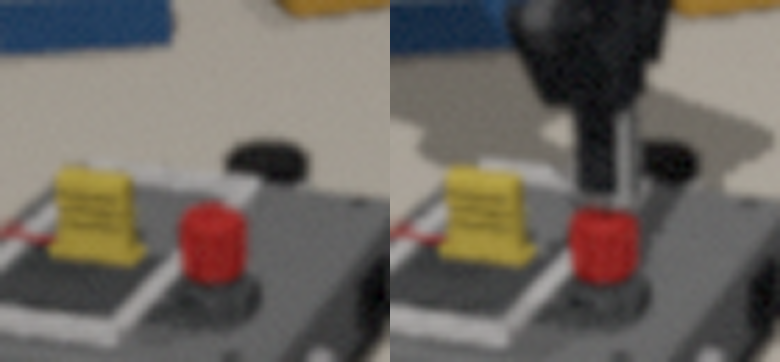

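```bash
python3 - <<'E'
from h import *
np.set_printoptions(precision=4,suppress=True)
s=ctrl.get_state(); p=s['eef_pos']; 
for n in ('wrist','scene'):
    C=cam(n); print(n,proj(C,np.array([p+[0,0,-.019],p,p+[0,0,.01],p+[0,0,.03],[.5045,-.223,.098]])))
im=ctrl.read_camera('scene'); w=cv2.imread('pics/w2.png')[:,:,::-1]
cv2.imwrite('pics/c5.png',cv2.hconcat([cv2.resize(im[150:230,195:275],(400,400),interpolation=cv2.INTER_CUBIC),cv2.resize(w[210:310,272:372],(400,400),interpolation=cv2.INTER_CUBIC)])[:,:,::-1])
E
```

```text
wrist [[320.0828 239.9447]
 [320.0761 256.1563]
 [320.0719 266.1876]
 [320.062  290.392 ]
 [321.8154 259.9918]]
scene [[237.2182 197.8003]
 [235.9062 191.5341]
 [235.1974 188.1441]
 [233.7406 181.1651]
 [235.2754 190.3717]]
```

View pics/c5.png

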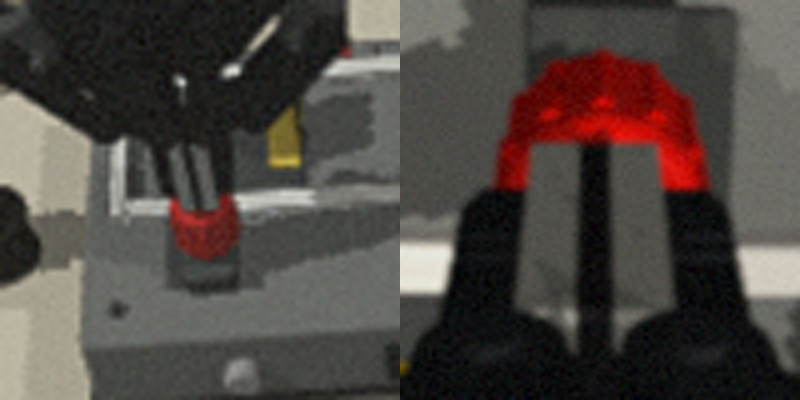

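Scene crop (left): the fingertips end at the cap top, about row 192. Wrist crop (right): the pad ends are at row ~246, over the cap. So the fingers close above the cap, and the real tips stand about 20 mm higher than the stated nose length implies. I'll measure the tip height with a gentle touch on the cap's top, which is already at its lower stop.

Emit:
apply_moves(
  series=[
    [0, 0, -0.0025, 0, 0, 0],
    [0, 0, -0.0025, 0, 0, 0],
  ],
)

```text
time: 5.08
eef_pos: [0.5052, -0.2224, 0.0928]
tcp_rot: [0.973, -0.229, -0.0, -0.0]
contact_force: [0.9, -0.9, 0.4]
opening: -0.001
finger_force: 0.0
```

Emit:
apply_moves(
  series=[
    [0, 0, -0.0025, 0, 0, 0],
    [0, 0, -0.0025, 0, 0, 0],
  ],
)

```text
time: 5.32
eef_pos: [0.5052, -0.2224, 0.0909]
tcp_rot: [0.973, -0.229, -0.0, -0.0]
contact_force: [-0.5, 0.6, -0.0]
opening: -0.003
finger_force: 0.0
```

Emit:
apply_moves(
  series=[
    [0, 0, -0.0025, 0, 0, 0],
    [0, 0, -0.0025, 0, 0, 0],
  ],
)

```text
time: 5.58
eef_pos: [0.5055, -0.2226, 0.0892]
tcp_rot: [0.973, -0.229, 0.0, 0.0]
contact_force: [-0.0, -0.2, 0.5]
opening: 0.001
finger_force: 0.3
```

```bash
python3 - <<'E'
from h import *
im=save('side','s5.png'); w=save('wrist','w5.png'); s=ctrl.get_state(); print(s['eef_pos'],s['contact_force'],s['opening'])
cv2.imwrite('pics/c6.png',cv2.hconcat([cv2.resize(im[180:245,260:325],(400,400),interpolation=cv2.INTER_CUBIC),cv2.resize(w[210:310,272:372],(400,400),interpolation=cv2.INTER_CUBIC)])[:,:,::-1])
print(blob(im,'r',np.array([297,222]),25))
E
```

```text
[ 0.5054416  -0.22257478  0.08917399] [ 0.16329808 -0.49749434  0.12944562] 0.0017255249697219989
(array([297.83478261, 224.8       ]), array([292, 220,  12,  11, 115], dtype=int32))
```

View pics/c6.png

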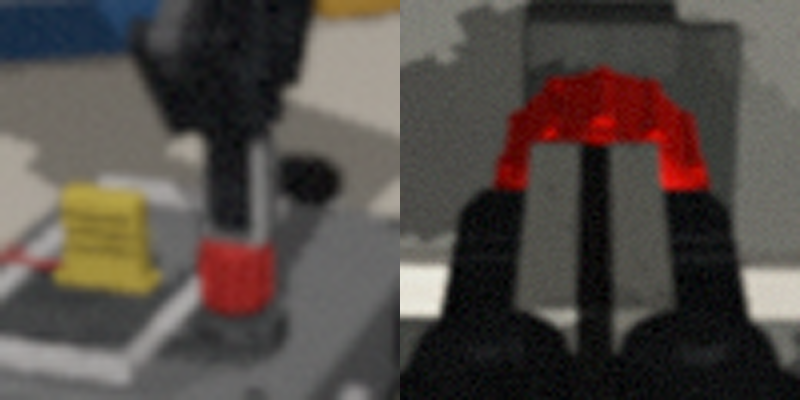

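Emit:
apply_moves(
  series=[
    [0, 0, -0.002, 0, 0, 0],
    [0, 0, -0.002, 0, 0, 0],
  ],
)

```text
time: 5.92
eef_pos: [0.5055, -0.2226, 0.0879]
tcp_rot: [0.973, -0.229, 0.0, 0.0]
contact_force: [-0.0, -0.0, 3.2]
opening: 0.001
finger_force: 1.4
```

Contact came at TCP z ≈ 0.088, so the shut tips sit about 10 mm behind the reported TCP. For the tips to be at 0.077, the TCP should go to about 0.0665. I'll rise, open, then descend around the cap.

Emit:
apply_moves(
  series=[
    [0, 0, 0.03, 0, 0, 0],
    [-0.001, -0.001, 0.03, 0, 0, 0],
    [-0.001, -0.001, 0.03, 0, 0, 0],
    [-0.001, -0.001, 0.03, 0, 0, 0],
    [-0.001, -0.001, 0.02, 0, 0, 0],
    [-0.001, -0.001, 0.01, 0, 0, 0],
    [-0.001, -0.001, 0, 0, 0, 0],
    [-0.001, -0.001, -0.01, 0, 0, 0],
    [-0.001, -0.001, -0.02, 0, 0, 0],
    [-0.001, -0.001, -0.026, 0, 0, 0],
    [-0.001, -0.001, -0.026, 0, 0, 0],
    [-0.001, -0.001, -0.026, 0, 0, 0],
  ],
  jaw=0.6,
)

```text
time: 7.42
eef_pos: [0.5048, -0.2235, 0.067]
tcp_rot: [0.973, -0.229, 0.0, 0.0]
contact_force: [-0.7, 0.3, -0.0]
opening: 0.6
finger_force: 0.0
```

Emit:
apply_moves(
  series=[
    [0, 0, 0, 0, 0, 0],
    [0, 0, 0, 0, 0, 0],
    [0, 0, 0, 0, 0, 0],
    [0, 0, 0, 0, 0, 0],
  ],
  jaw=0,
  squeeze=30,
)

```text
time: 7.92
eef_pos: [0.5049, -0.2232, 0.0673]
tcp_rot: [0.973, -0.229, 0.0, -0.0]
contact_force: [-0.0, 1.5, 3.6]
opening: 0.264
finger_force: 29.6
```

Emit:
apply_moves(
  series=[
    [0, 0, 0.004, 0, 0, 0],
    [0, 0, 0.008, 0, 0, 0],
    [0, 0, 0.012, 0, 0, 0],
    [0, 0, 0.016, 0, 0, 0],
    [0, 0, 0.02, 0, 0, 0],
    [0, 0, 0.0225, 0, 0, 0],
    [0, 0, 0.024, 0, 0, 0],
    [0, 0, 0.024, 0, 0, 0],
  ],
)

```text
time: 8.93
eef_pos: [0.5047, -0.2232, 0.0854]
tcp_rot: [0.973, -0.229, 0.0, -0.0]
contact_force: [6.3, 0.5, -5.6]
opening: 0.265
finger_force: 30.1
```

Emit:
apply_moves(
  series=[
    [0, 0, 0.0015, 0, 0, 0],
    [0, 0, 0.003, 0, 0, 0],
    [0, 0, 0.003, 0, 0, 0],
  ],
)

```text
time: 9.3
eef_pos: [0.5046, -0.2232, 0.0856]
tcp_rot: [0.973, -0.23, 0.001, -0.0]
contact_force: [11.0, -1.5, -17.3]
opening: 0.265
finger_force: 30.6
```

Emit:
apply_moves(
  series=[
    [0, 0, -0.0025, 0, 0, 0],
    [0, 0, -0.0025, 0, 0, 0],
  ],
)

```text
time: 9.55
eef_pos: [0.5047, -0.2232, 0.0854]
tcp_rot: [0.973, -0.229, 0.0, -0.0]
contact_force: [7.6, 0.6, -7.9]
opening: 0.262
finger_force: 31.4
```

Emit:
apply_moves(
  series=[
    [0, 0, 0, 0, 0, 0],
    [0, 0, 0, 0, 0, 0],
    [0, 0, 0, 0, 0, 0],
    [0, 0, 0.02, 0, 0, 0],
    [0, 0, 0.06, 0, 0, 0],
    [0, 0, 0.08, 0, 0, 0],
    [0, 0, 0.08, 0, 0, 0],
  ],
  jaw=0.6,
)

```text
time: 10.42
eef_pos: [0.5056, -0.224, 0.1526]
tcp_rot: [0.973, -0.229, 0.002, 0.001]
contact_force: [0.3, -0.3, -0.0]
opening: 0.597
finger_force: 0.0
```

```bash
python3 - <<'E'
from h import *
np.set_printoptions(precision=4,suppress=True)
s=ctrl.get_state(); C=cam('wrist'); w=save('wrist','w6.png'); im=save('side','s6.png'); S=cam('side')
print(s['eef_pos'],s['time'],s['contact_force'])
print('side red',blob(im,'r',np.array([297,216]),25), proj(S,[[.5047,-.223,z] for z in (.086,.104)]))
print('wrist expected cap top down/up',proj(C,[[.5047,-.223,.098],[.5047,-.223,.116],[.4638,-.1706,.098]]))
print(blob(w,'r',proj(C,[[.5047,-.223,.116]])[0],30)); 
try: print(blob(w,'y',proj(C,[[.4638,-.1706,.098]])[0],30))
except Exception as e: print(e)
cv2.imwrite('pics/c7.png',cv2.hconcat([cv2.resize(im[180:245,260:325],(400,400),interpolation=cv2.INTER_CUBIC),w[:,120:520]])[:,:,::-1])
E
```

```text
[ 0.5056 -0.224   0.1526] 10.425 [ 0.2608 -0.3187 -0.0489]
side red (array([297.7887, 215.7958]), array([292, 209,  12,  14, 142], dtype=int32)) [[298.4644 224.0137]
 [298.1841 215.9678]]
wrist expected cap top down/up [[319.1757 219.0841]
 [319.114  229.8542]
 [275.8898 304.9452]]
(array([319.5425, 225.0947]), array([ 298,  201,   45,   49, 1637], dtype=int32))
(array([277.7803, 291.2268]), array([ 266,  259,   24,   66, 1270], dtype=int32))
```

View pics/c7.png

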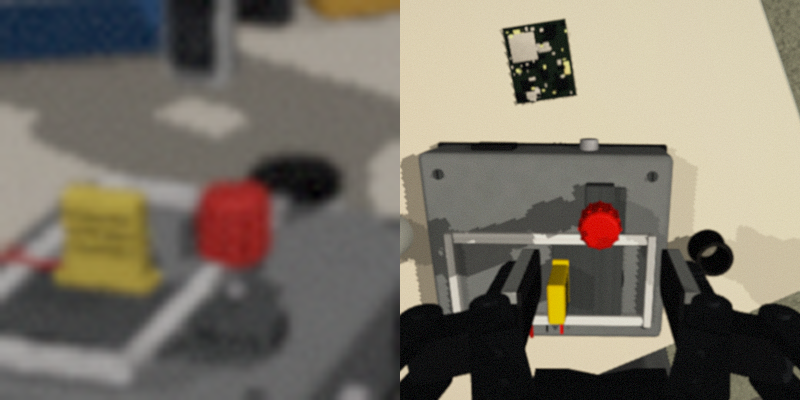

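The cap stands raised by 18 mm (side view: red centroid at (297.8,215.8), 8 px higher than before) and stays up without being held. In the wrist view the grip, centred at about (278,291), is still shut. Next I'll go over the yellow grip and descend.

Emit:
apply_moves(
  series=[
    [-0.026, 0.033, 0, 0, 0, 0],
    [-0.051, 0.066, 0, 0, 0, 0],
    [-0.051, 0.066, 0, 0, 0, 0],
    [-0.051, 0.066, -0.03, 0, 0, 0],
    [-0.051, 0.066, -0.06, 0, 0, 0],
    [-0.051, 0.066, -0.085, 0, 0, 0],
    [-0.051, 0.066, -0.1, 0, 0, 0],
    [-0.051, 0.066, -0.109, 0, 0, 0],
    [-0.051, 0.066, -0.109, 0, 0, 0],
    [-0.051, 0.066, -0.109, 0, 0, 0],
  ],
  jaw=0.6,
)

```text
time: 11.78
eef_pos: [0.4643, -0.1709, 0.0638]
tcp_rot: [0.973, -0.229, 0.001, 0.0]
contact_force: [-0.0, -0.1, -0.5]
opening: 0.601
finger_force: 0.0
```

Emit:
apply_moves(
  series=[
    [0, 0, 0, 0, 0, 0],
    [0, 0, 0, 0, 0, 0],
    [0, 0, 0, 0, 0, 0],
    [0, 0, 0, 0, 0, 0],
    [0, 0, 0, 0, 0, 0],
  ],
  jaw=0,
  squeeze=50,
)

```text
time: 12.4
eef_pos: [0.4641, -0.1703, 0.0637]
tcp_rot: [0.973, -0.23, 0.0, -0.0]
contact_force: [-0.9, 2.9, 5.3]
opening: 0.131
finger_force: 50.9
```

```bash
cat > look.py <<'E'
from h import *
np.set_printoptions(precision=4,suppress=True)
import sys
s=ctrl.get_state(); C=cam('wrist'); w=save('wrist',sys.argv[1]); q=np.array([.4863,-.1705]); a=np.radians(-26.93); M=np.array([[np.cos(a),-np.sin(a)],[np.sin(a),np.cos(a)]])
p=s['eef_pos']; print(p,s['time'],s['contact_force'],s['opening'],s['finger_force'],'tcp in box mm',1000*(p[:2]-q)@M)
m=mask(w,'r').astype(np.uint8); n,l,st,ce=cv2.connectedComponentsWithStats(m)
for i in range(1,n):
    if st[i,4]>8: print(ce[i],st[i], 'box@61mm',1000*(onz(C,ce[i],.061)[:2]-q)@M)
ls=lambda l,z:np.r_[M@(np.array(l)/1000)+q,z]
print('half mark px',proj(C,ls((-67,15),.06)),'pointer@0',proj(C,ls((-60,-10),.066)))
for cn in ('scene','side'):
    K=cam(cn); im=save(cn,cn+sys.argv[1]); print(cn,'cap',blob(im,'r',proj(K,[[.5047,-.223,.104]])[0],20)[0],'exp',proj(K,[[.5047,-.223,.104]])[0])
    try: print('  grip',blob(im,'y',proj(K,[ls((-20,0),.085)])[0],20))
    except Exception as e: print(e)
    print('  grip exp 0/half',proj(K,[ls((-20,-10),.085),ls((-20,15),.085)]))
E
python3 look.py g1.png
```

```text
[ 0.4641 -0.1703  0.0637] 12.4 [-0.8642  2.9229  5.3469] 0.130832490792214 50.86811006069183 tcp in box mm [-19.8788  -9.8456]
[416.9622 141.4837] [ 369   99   96   88 6132] box@61mm [ 33.1022 -51.2424]
[319.1765 336.8088] [317 331   6  14  68] box@61mm [-66.3327  -9.6435]
half mark px [[271.1567 336.3278]] pointer@0 [[319.9292 332.5741]]
scene cap [234.1798 187.4831] exp [234.895  188.4045]
  grip (array([250.5537, 172.3223]), array([247, 161,   8,  23, 121], dtype=int32))
  grip exp 0/half [[250.9964 169.9234]
 [263.6665 169.0276]]
side cap [297.6316 215.7068] exp [298.1841 215.9678]
  grip (array([279.3898, 222.0169]), array([269, 211,  16,  16,  59], dtype=int32))
  grip exp 0/half [[277.107  216.1837]
 [281.5726 211.9822]]
```

Gripped: opening 0.131, 51 N, shutter shut at TCP box y ≈ -9.8. Now I'll slide it 25 mm along box +y.

Emit:
apply_moves(
  series=[
    [0.002, 0.004, 0, 0, 0, 0],
    [0.005, 0.01, 0, 0, 0, 0],
    [0.008, 0.016, 0, 0, 0, 0],
    [0.011, 0.022, 0, 0, 0, 0],
    [0.013, 0.026, 0, 0, 0, 0],
    [0.014, 0.028, 0, 0, 0, 0],
    [0.014, 0.028, 0, 0, 0, 0],
    [0.014, 0.028, 0, 0, 0, 0],
    [0.014, 0.028, 0, 0, 0, 0],
  ],
)

```text
time: 13.68
eef_pos: [0.4746, -0.1498, 0.0636]
tcp_rot: [0.973, -0.229, -0.0, 0.002]
contact_force: [-3.5, -4.3, 5.9]
opening: 0.13
finger_force: 50.9
```

```bash
python3 look.py g2.png; python3 -c "
import cv2
w=cv2.imread('pics/g2.png')[290:390,220:420]; s=cv2.imread('pics/sideg2.png')[180:245,250:340]
cv2.imwrite('pics/c8.png',cv2.vconcat([cv2.resize(w,(600,300),interpolation=cv2.INTER_CUBIC),cv2.resize(s,(600,300),interpolation=cv2.INTER_CUBIC)]))"
```

```text
[ 0.4746 -0.1498  0.0636] 13.675 [-3.4526 -4.2696  5.8512] 0.1304108949946809 50.895363092422485 tcp in box mm [-19.7553  13.1532]
[491.7871 142.1413] [ 439  101  104   87 6871] box@61mm [ 33.2907 -60.7576]
[316.6623 338.8212] [312 331  11  19 151] box@61mm [-67.3532  14.5483]
half mark px [[315.7953 336.9588]] pointer@0 [[366.5949 333.0424]]
scene cap [234.2384 187.6047] exp [234.895  188.4045]
  grip (array([262.4016, 171.082 ]), array([259, 160,   8,  23, 122], dtype=int32))
  grip exp 0/half [[250.9964 169.9234]
 [263.6665 169.0276]]
side cap [297.5149 215.6716] exp [298.1841 215.9678]
  grip (array([283.3774, 218.3774]), array([273, 207,  16,  16,  53], dtype=int32))
  grip exp 0/half [[277.107  216.1837]
 [281.5726 211.9822]]
```

View pics/c8.png

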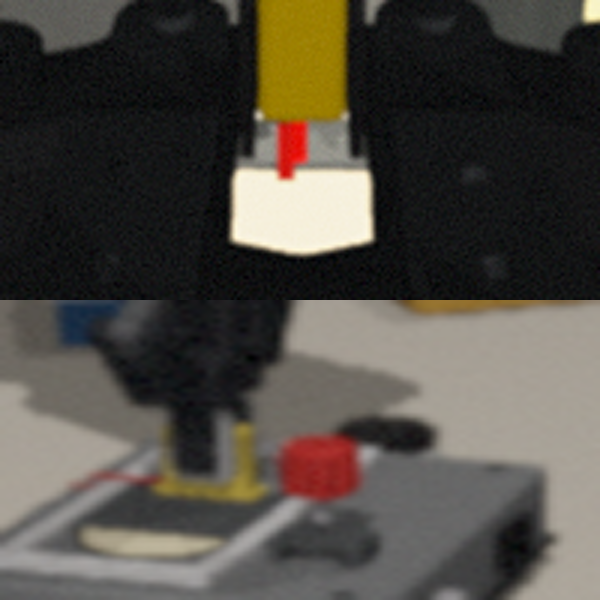

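Wrist crop: the long mark is centred near column 315.3 and the pointer (right part) near 319, so the shutter is about 2 mm short. The TCP travel of 23.0 mm agrees. I'll add about 2.2 mm.

Emit:
apply_moves(
  series=[
    [0.0006, 0.0012, 0, 0, 0, 0],
    [0.0013, 0.0025, 0, 0, 0, 0],
    [0.0013, 0.0025, 0, 0, 0, 0],
    [0.0013, 0.0025, 0, 0, 0, 0],
  ],
)

```text
time: 14.32
eef_pos: [0.4756, -0.1479, 0.0636]
tcp_rot: [0.973, -0.229, -0.0, 0.002]
contact_force: [-4.1, -4.9, 5.4]
opening: 0.13
finger_force: 50.9
```

```bash
python3 look.py g3.png; python3 - <<'E'
import cv2
from h import mask
for f in ('g2','g3'):
    m=mask(cv2.imread(f'pics/{f}.png')[:,:,::-1].copy(),'r')
    print(f,[(r,[int(c)+300 for c in m[r,300:340].nonzero()[0][[0,-1]]]) for r in range(326,356) if m[r,300:340].any()])
E
```

```text
[ 0.4756 -0.1479  0.0636] 14.325 [-4.0685 -4.8857  5.4114] 0.1300478557869728 50.90548932552338 tcp in box mm [-19.7856  15.2963]
[498.5759 142.2519] [ 445  101  105   87 6947] box@61mm [ 33.2492 -61.5793]
[319.2913 339.4854] [317 331   6  19 103] box@61mm [-67.7603  15.3438]
half mark px [[319.9682 336.9579]] pointer@0 [[370.9518 333.0288]]
scene cap [234.2832 187.6994] exp [234.895  188.4045]
  grip (array([263.4754, 171.2459]), array([260, 160,   8,  23, 122], dtype=int32))
  grip exp 0/half [[250.9964 169.9234]
 [263.6665 169.0276]]
side cap [297.5481 215.7111] exp [298.1841 215.9678]
  grip (array([283.2353, 217.8824]), array([274, 208,  15,  15,  51], dtype=int32))
  grip exp 0/half [[277.107  216.1837]
 [281.5726 211.9822]]
g2 [(331, [313, 322]), (332, [313, 322]), (333, [313, 321]), (334, [313, 321]), (335, [313, 321]), (336, [313, 321]), (337, [313, 321]), (338, [313, 321]), (339, [313, 321]), (340, [313, 321]), (341, [313, 321]), (342, [313, 321]), (343, [313, 321]), (344, [312, 319]), (345, [312, 318]), (346, [313, 317]), (347, [313, 317]), (348, [313, 317]), (349, [314, 315])]
g3 [(331, [317, 322]), (332, [317, 322]), (333, [317, 322]), (334, [317, 322]), (335, [317, 322]), (336, [317, 322]), (337, [317, 322]), (338, [317, 322]), (339, [317, 321]), (340, [317, 321]), (341, [317, 321]), (342, [317, 321]), (343, [317, 321]), (344, [317, 322]), (345, [317, 322]), (346, [317, 321]), (347, [317, 321]), (348, [317, 321]), (349, [318, 320])]
```

The pointer and the long mark now coincide (both at columns 317–322), with 25.1 mm of travel. The grip is still held and the cap is still up, so I'm handing in.

```bash
python3 -c "
from plant import ctrl
print(ctrl.sign_off())"
```

```text
the job is handed in; nothing more can be done
None
```

The job is handed in: I pulled the lock cap fully up while the shutter was shut and it stays up, the shutter is held by the yellow grip at half travel (about 25.1 mm, pointer on the long red mark), and I never went near the jar, loupe or circuit board, though I took no final measurement of their positions.

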